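# Grade a brass rod through a row of ring gauges

## Robot

A 6-joint arm with a two-finger parallel gripper is mounted at the origin on the work surface; the furniture and walls round the work are solid. World frame = base frame: x ahead of the robot, y to its left, z up, the work surface at z = 0. Lengths are in mm, angles in rad, forces in N, time in s.
With the tool pointing down it reaches from about 250 to 725 mm from the base axis. Payload 9.7 kg.
Tool frame: the origin (TCP) lies at the very end of the fingers, on their centre line; the grasp point (between the pads) lies 19 mm behind it; z points along the fingers, y is the line along which they close (so a half turn about z gives the same grasp; the last joint's range is limited). The gripper opens to 85 mm and grips with 20 to 120 N. Pads are 22 mm wide; open, the fingers measure 114 mm over their backs; the gripper's body (76 mm by 85 mm) begins 54 mm behind the grasp point. The pads swing forward as they close: fully open they stand 13 mm farther back than shut.
Start: joints at [-1.136, 0.087, 0.176, 1.66, 0, 1.571], TCP at [231.673, -498.823, 231.284] pointing down, gripper open.
Joint ranges: [-3.13, 3.13], [-0.85, 1.81], [-1.15, 1.24], [-2.2, 2.28], [-1.44, 1.52], [-3.14, 3.14]. Speed limits (rad/s): [2.22, 2.22, 2.57, 3.14, 3.14, 3.14].

## Interface

Orientations are given as a rotation vector (axis times angle).
In Python, from cell import bot, cams gives the robot as it stands.
- The arm moves only by the shell command python3 -m inch 'ROWS' [FORCE]. ROWS is JSON, a list that holds one entry, the list of rows, each a list of 7 numbers: the shift along the world's x, y, z in cm, then the turn, a rotation vector about the world's x, y, z in degrees, then the finger opening in cm, from 0 to 8.54. In form: [[[tx, ty, tz, rx, ry, rz, hand], ...]]. A call has 1 to 8 rows; each row is the pose to reach, as a shift and turn from the pose commanded when the call began; what a row does not reach only later rows make up. A row lasts 1/8 s, in which the tool goes at most 62.5 mm and 10.7 degrees, less where a joint would pass 70% of its speed; a pose out of reach is approached as far as the arm can. A call with a gripper value outside its range is refused whole. The fingers move at their own pace and stop on an object; FORCE is the grip in N (left out, the last holds). Time passes only in rows, so rows that repeat a pose let the fingers close. It gives the time, the measured TCP pose, the force, the opening and the grip force at its end, in the units of the state.
- bot.state(): the state, without advancing time (a new reading comes with each control period).
- cams.grab_frame(name): name is "scene" or "top"; returns the picture (400x640x3 uint8, red, green, blue); there is no depth.
- cams.get_calibration(name): a dict with "mtx" (3x3 intrinsics, pixels), "camera_from_world" (4x4, takes a point from world to camera coordinates). Camera axes: x right, y down, z forward; pixel columns grow to the right and rows downward; lengths in mm; the calibration is good to about 2 mm. A picture is of the moment at which its call begins. get_calibration takes no time and is no camera call.
- bot.job_done(): hands the job in; it is judged then, once.
The state is a dict: "time": time; "joints": joint angles; "joint_velocities": joint speeds; "effort": joint torques, N m; "tool_pos": TCP position; "ee_rot": TCP orientation; "contact_force": force on the tool from outside, world axes, zero at the start; "wrist_torque": the same for the moment, N m; "gripper_width": opening from 0.0 (shut) to 1.0 (fully open); "grasp_force": force on a finger pad.
Only numpy, scipy, OpenCV 4.12 (cv2) and the standard library are available. Lean on these libraries where they do the work, as an engineer would, in place of code of your own. Each camera call takes 0.05 s, during which the arm holds its last target. There are 200 camera calls.

## Task

On the ring-gauge fixture, roll the brass rod that waits alone between the yellow lines sideways into the trough, without lifting it, and slide it endways through the row of shrinking rings until one stops it. Leaving it there, slide the red pointer to stand opposite the ring that stopped it, then draw the rod straight back out of all the rings and leave it lying in the trough. Leave the two spare rods and the things round the fixture alone.

Things in the scene. Friction and masses are not known exactly. Their poses are not given: they have to be found in the camera images.
- gauge: fixed ring-gauge fixture, grey plate 200 by 313 mm (x -75 to 125, y -178 to 135 in its frame). Origin on the bench, under the trough's centre line at the first ring's entry face; y points along the trough into the rings, z up. For y -178 to -2 it carries a flat black deck 24.6 mm above the bench, clear but for the rods and 3 mm screw heads at the outer corners.
- ring_1 (a point): first steel ring, fixed upright across the trough: bore 29 mm, 45 mm outside, 8 mm thick, top 58 mm above the bench. The point is the bore's centre in its entry face, fixture y = 0. The lowest point of every bore is 1 mm above the trough's bottom line. All rods pass it.
- ring_2 (a point): second ring: bore 24 mm, 40 mm outside, 8 mm thick; bore centre in the entry face, fixture y = 26 mm. Stops a 26 mm rod, whose end face then rests on the entry face.
- ring_3 (a point): third ring: bore 19 mm, 35 mm outside, 8 mm thick; bore centre in the entry face, fixture y = 52 mm. Stops a 21 mm rod.
- ring_4 (a point): fourth ring: bore 14 mm, 30 mm outside, 8 mm thick; bore centre in the entry face, fixture y = 78 mm. Stops a 16 mm rod.
- trough (a point): point on the bottom line of the steel V trough sunk in the deck, at fixture x 0, y -100, z 20 mm. The trough is 16 mm wide, 4.6 mm deep (flanks 30 degrees from level) and runs on between the rings. In it the rods' axes lie at z = 35, 32 or 29 mm (rod 26, 21 or 16 mm thick).
- loading_lane (a point): centre of the loading lane, flat deck between two yellow lines 34 mm apart on the robot's side of the trough, at fixture x -48, y -100, z 24.6 mm (deck height). Two lanes between white lines at x = +66 and +104 hold the spare rods. Each rod starts in a lane, its middle within 3 mm of the lane's middle and at y = -108 to -92, within 0.04 rad of straight.
- pointer_tab (a point): top centre of the red pointer's upright tab, 61 mm above the bench. The tab is 16 (fixture x) by 8 (fixture y) by 28 mm tall, on a red carriage 24 by 20 mm with its top at 33 mm; a beak on it points at the rings. It slides along y on a rail at fixture x = -52, beside the rings, and stays where left (friction about 1.5 N).
- pointer (a joint): travel of the red pointer in m: 0 at the far end of the rail past the last ring (fixture y = 112 mm), growing towards the first ring (fixture y = 0.112 - value). It starts at 0 to 0.012. It stands opposite the middle of ring 4 at 0.030, ring 3 at 0.056, ring 2 at 0.082, ring 1 at 0.108.
- rod_a: brass rod, plain cylinder 130 mm long, origin at its middle on its axis, y axis along its length (it may roll about y). The three rods are 26, 21 and 16 mm thick, one of each; which is in the loading lane varies. Loose, 60 to 215 g.
- rod_b: brass rod, plain cylinder 130 mm long, origin at its middle on its axis, y axis along its length (it may roll about y). The three rods are 26, 21 and 16 mm thick, one of each; which is in the loading lane varies. Loose, 60 to 215 g.
- rod_c: brass rod, plain cylinder 130 mm long, origin at its middle on its axis, y axis along its length (it may roll about y). The three rods are 26, 21 and 16 mm thick, one of each; which is in the loading lane varies. Loose, 60 to 215 g.
- vial: white screw-cap vial, 26 mm thick, 54 mm tall, standing left of the fixture; origin under its middle. Bystander.
- dropper_bottle: dropper bottle with black teat, 38 mm thick, 118 mm tall, left of the fixture; origin under its middle. Bystander.
- hardness_block: flat round steel reference block, 60 mm across, 11 mm high, left of the fixture; origin under its middle. Bystander.
Mind the look-alikes: they are no part of the job. What is shaped like the rod_c but white is not meant.

How it is judged:
By the outcome, as a careful person would: the job done as asked, in the order asked, and still so for the second after the job is handed in, with the robot touching nothing.
It also fails if it takes over 69 s, if anything falls off the work surface, if the arm or the gripper's body presses on something with over 40 N, if the wrist force passes 120 N, or if a joint passes its speed limit or range.

## Working session

There is one attempt and no reset: what is moved stays moved. The work goes in short steps, Python scripts to look and compute and a shell command to move; the robot and the scene stay as the last step left them, time stands still between calls to the robot, and variables do not carry over. Pictures are saved under pics/ and viewed, at most 10 in all, crops included, and the job is handed in when it is done.

```bash
ls; mkdir -p pics; python3 - <<'E'
from cell import bot,cams
import cv2,numpy as np
for n in("scene","top"):
    f=cams.grab_frame(n); cv2.imwrite(f"pics/{n}0.png",f[:,:,::-1])
    c=cams.get_calibration(n); print(n,np.round(c["mtx"],1).tolist(),np.round(c["camera_from_world"],4).tolist())
print(bot.state())
E
```

```text
pics
scene [[470.4, 0.0, 329.1], [0.0, 470.4, 206.4], [0.0, 0.0, 1.0]] [[0.7008, -0.7131, 0.0197, -517.7492], [-0.4575, -0.4705, -0.7546, 228.998], [0.5473, 0.5198, -0.6559, 1259.8421], [0.0, 0.0, 0.0, 1.0]]
top [[384.4, 0.0, 318.8], [0.0, 384.4, 201.9], [0.0, 0.0, 1.0]] [[-0.1313, -0.9913, 0.0031, -114.8226], [-0.9715, 0.1281, -0.1996, 597.669], [0.1974, -0.0293, -0.9799, 1101.9926], [0.0, 0.0, 0.0, 1.0]]
{'time': 0.1, 'joints': array([-1.13596267e+00,  8.74159637e-02,  1.75210866e-01,  1.65976053e+00,
        1.93031020e-06,  1.57077454e+00]), 'joint_velocities': array([-0.0010662 , -0.00072654,  0.00300599,  0.00045518,  0.00071079,
       -0.00139806]), 'effort': array([ 2.24669930e-03, -5.21560800e+01,  4.65653872e+01,  1.60246447e-02,
        8.24556969e-05,  1.65052671e-05]), 'tool_pos': array([ 231.61372875, -498.64563522,  230.64667302]), 'ee_rot': array([-3.06651031e+00, -6.77453649e-01,  3.93074617e-04]), 'contact_force': array([-0.54483392,  0.61393473,  0.10526576]), 'wrist_torque': array([-0.01367135, -0.01064312,  0.0016113 ]), 'grasp_force': 0.0, 'gripper_width': 1.0026063381393986}
```

View pics/scene0.png

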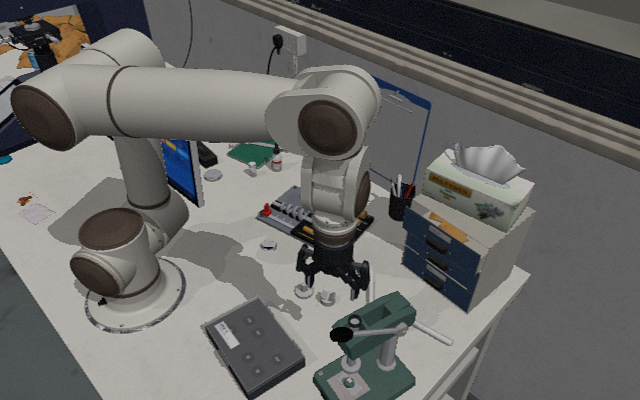

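View pics/top0.png

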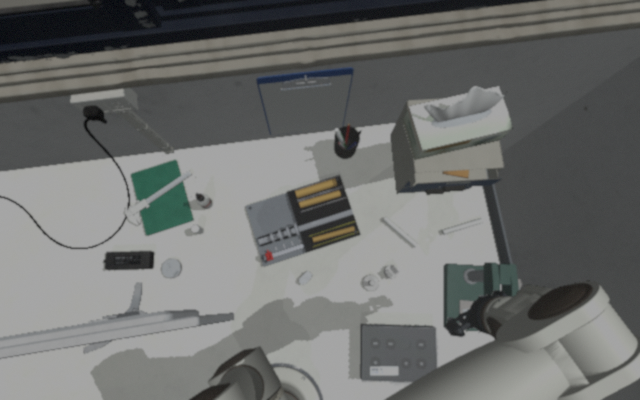

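The top view shows the fixture around (303,220): rings at (262–297,240), red pointer at (268,256), lone rod at (333,237), and the spares at (318,193) above the trough. Next is an enlarged crop.

```bash
python3 - <<'E'
import cv2
f=cv2.imread("pics/top0.png")[168:272,236:368]
cv2.imwrite("pics/crop.png",cv2.resize(f,None,fx=5.5,fy=5.5,interpolation=cv2.INTER_CUBIC))
E
```

```text
(no output)
```

View pics/crop.png

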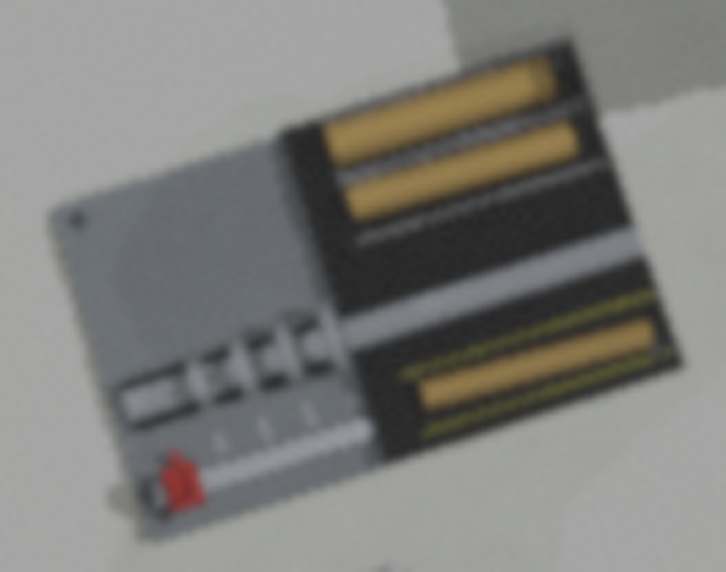

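The crop shows one rod alone between the yellow lines at (535,365). The two at (440,110) and (460,170) lie in white lanes and are the spares; the white look-alike is off the fixture, at (462,226) in the top picture. The lone one is the target. Now I fit the fixture pose.

```bash
cat > h.py <<'E'
import numpy as np,cv2
from cell import bot,cams
from scipy.optimize import least_squares
def proj(P,n="top"):
    c=cams.get_calibration(n);P=np.asarray(P,float)
    q=P@c["camera_from_world"][:3,:3].T+c["camera_from_world"][:3,3];q=q@c["mtx"].T
    return q[:,:2]/q[:,2:]
def w(p,X):  # fixture->world
    x,y,a=p;X=np.asarray(X,float);c,s=np.cos(a),np.sin(a)
    return np.c_[x+c*X[:,0]-s*X[:,1],y+s*X[:,0]+c*X[:,1],X[:,2]]
def rect(f,p,z,name,x0=-90,x1=140,y0=-190,y1=140,k=2.4):
    c=[[x1,y1,z],[x1,y0,z],[x0,y0,z],[x0,y1,z]]  # image right = -y, up=+x
    W,H=int((y1-y0)*k),int((x1-x0)*k)
    M=cv2.getPerspectiveTransform(proj(w(p,c)).astype(np.float32),np.float32([[0,0],[W,0],[W,H],[0,H]]))
    o=cv2.warpPerspective(f,M,(W,H),flags=cv2.INTER_CUBIC)
    if name: cv2.imwrite(name,o)
    return o
E
python3 - <<'E'
from h import *
X=[[125,-178,24.6],[-75,-178,24.6],[125,-2,24.6],[-75,-2,24.6],[0,-178,22],[0,-2,22]]
px=np.array([[572,40],[683,365],[283,130],[380,462],[640,243],[347,335]])/5.5+[236,168]-.4
r=least_squares(lambda p:(proj(w(p,X))-px).ravel(),[500,0,.2])
print(r.x.tolist(),np.round(r.fun.reshape(-1,2),2).tolist());np.save("p.npy",r.x)
f=cv2.imread("pics/top0.png");o=rect(f,r.x,24.6,"pics/rect.png")
hsv=cv2.cvtColor(o,cv2.COLOR_BGR2HSV)
m=((hsv[...,0]>10)&(hsv[...,0]<30)&(hsv[...,1]>90)&(hsv[...,2]>90)).astype(np.uint8)
n,l,s,c=cv2.connectedComponentsWithStats(m)
for i in range(1,n):
    if s[i,4]>500:
        (cx,cy),(a,b),t=cv2.minAreaRect(np.argwhere(l==i)[:,::-1].astype(np.float32))
        print("rod x %.1f y %.1f len %.1f wid %.1f ang %.1f"%(140-cy/2.4,140-cx/2.4,max(a,b)/2.4,min(a,b)/2.4,t))
print(w(r.x,[[0,0,0],[-48,-100,0],[0,-100,0],[-52,112,61]]).round(1).tolist())
E
```

```text
[509.8627127312503, -116.85729680186117, 0.1738344110961017] [[0.17, -0.41], [0.27, 0.57], [-0.6, -0.52], [0.51, 0.28], [0.26, -0.08], [-0.62, 0.09]]
rod x 106.4 y -91.7 len 133.4 wid 24.7 ang 89.1
rod x 69.4 y -93.8 len 135.0 wid 20.4 ang 90.0
rod x -47.9 y -100.6 len 133.8 wid 16.3 ang 2.0
[[509.9, -116.9, 0.0], [479.9, -223.7, 0.0], [527.2, -215.4, 0.0], [439.3, -15.5, 61.0]]
```

View pics/rect.png

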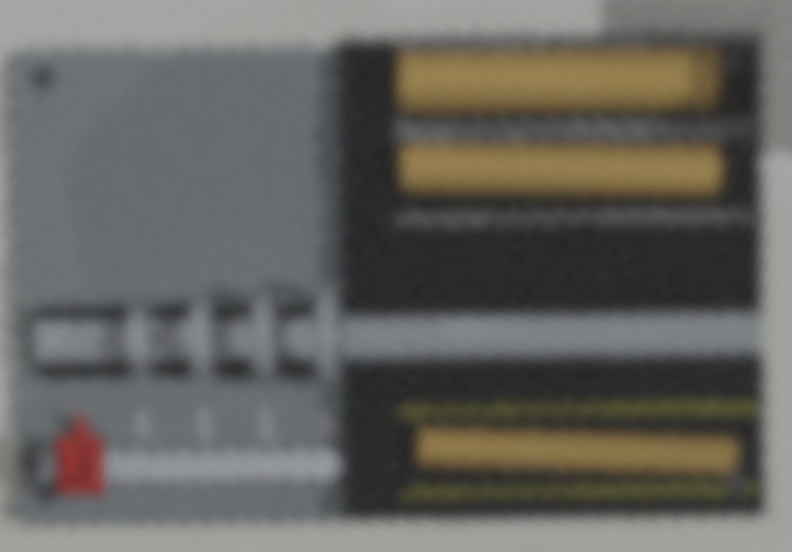

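The lone rod is the 16 mm one, so ring 4 should stop it. I approach beside it with the fingers spread along the rod.

```bash
python3 -m inch '[[[3,4,-1,0,0,-3,5],[7,9,-3,0,0,-6,5],[11,14,-6,0,0,-9,5],[15,19,-9,0,0,-12,5],[19,24,-12,0,0,-14.9,5],[22,27,-14,0,0,-14.9,5],[22,27,-14,0,0,-14.9,5],[22,27,-14,0,0,-14.9,5]]]' 20; python3 - <<'E'
from h import *
p=np.load("p.npy");s=bot.state();print(s["joints"].round(2),s["gripper_width"])
print((w([*p],[[-76,-100,27]])-s["tool_pos"]).round(1))
E
```

```text
time: 1.1
tool_pos: [451.6, -228.4, 90.9]
ee_rot: [-3.129, -0.277, 0.002]
contact_force: [0.1, -0.1, 0.8]
gripper_width: 0.586
grasp_force: 0.0
[-0.47 -0.02 -0.21  1.39 -0.    2.5 ] 0.5863090345547921
[[  0.7  -0.1 -63.9]]
```

```bash
python3 -m inch '[[[0,0,-2,0,0,0,5],[0,0,-4,0,0,0,5],[0,0,-5.3,0,0,0,5],[0,0,-5.8,0,0,0,5],[0,0,-6.2,0,0,0,5],[0,0,-6.2,0,0,0,5]]]'; python3 - <<'E'
from h import *
f=cams.grab_frame("scene")[:,:,::-1];cv2.imwrite("pics/s1.png",cv2.resize(f[150:280,220:400],None,fx=4,fy=4,interpolation=cv2.INTER_CUBIC))
E
```

```text
time: 1.85
tool_pos: [451.7, -229.0, 29.6]
ee_rot: [3.129, 0.274, 0.0]
contact_force: [0.1, -0.3, -0.4]
gripper_width: 0.587
grasp_force: 0.0
```

View pics/s1.png

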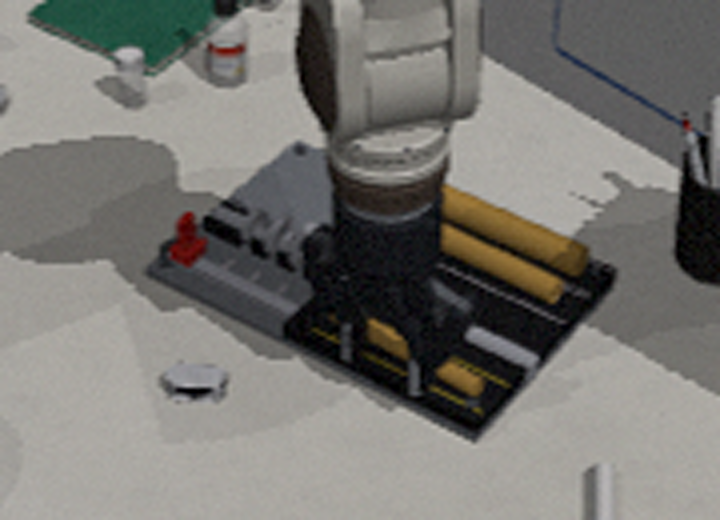

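```bash
python3 -m inch '[[[0.5,0.09,0,0,0,0,5],[1.1,0.2,0,0,0,0,5],[1.7,0.3,0,0,0,0,5],[2.3,0.4,0,0,0,0,5],[2.9,0.51,0,0,0,0,5],[3.4,0.6,0,0,0,0,5],[3.9,0.69,0,0,0,0,5],[4.3,0.76,0,0,0,0,5]]]';python3 -m inch '[[[0.3,0.05,0,0,0,0,5],[0.5,0.09,0,0,0,0,5],[0.7,0.12,0,0,0,0,5],[0.7,0.12,0,0,0,0,5],[0.2,0.04,0,0,0,0,5],[-1,-0.18,0,0,0,0,5],[-1,-0.18,4,0,0,0,5],[-1,-0.18,8,0,0,0,5]]]'; python3 - <<'E'
from h import *
p=np.load("p.npy")
f=cams.grab_frame("top")[:,:,::-1];cv2.imwrite("pics/t1.png",rect(f,p,28,None))
s=bot.state();print(s["tool_pos"].round(1),(w(p,[[0,-176,26]])-s["tool_pos"]).round(1))
E
```

```text
time: 2.9
tool_pos: [495.0, -221.2, 29.4]
ee_rot: [3.13, 0.274, -0.0]
contact_force: [-3.0, -0.5, 4.7]
gripper_width: 0.585
grasp_force: 2.6
time: 3.9
tool_pos: [483.4, -223.0, 109.8]
ee_rot: [-3.129, -0.274, 0.002]
contact_force: [0.3, -0.1, -0.3]
gripper_width: 0.583
grasp_force: 0.0
[ 485.4 -223.9  115.9] [[ 54.9 -66.4 -89.9]]
```

View pics/t1.png

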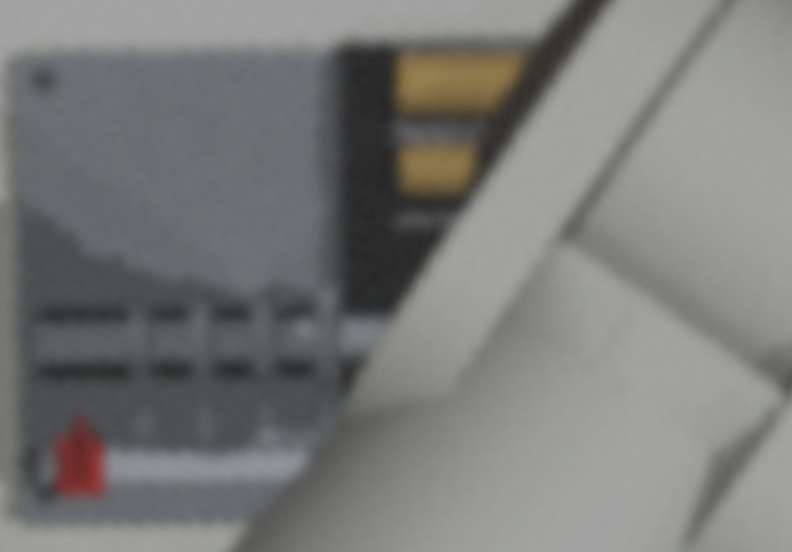

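The top view is blocked by the forearm over the deck. I move behind the rod, turn the tool, close it, and check with the scene camera.

```bash
python3 -m inch '[[[0.7,-1,0,0,0,10.5,3],[1.4,-2,0,0,0,21,1],[2.1,-3,0,0,0,31.5,0],[2.9,-4,0,0,0,42,0],[3.7,-5,0,0,0,52.5,0],[4.5,-6.1,0,0,0,63,0],[5.2,-7.2,0,0,0,73.5,0],[5.8,-8.1,-1,0,0,84,0]]]'; python3 -m inch '[[[0,0,-2,0,0,6,0],[0,0,-4,0,0,6,0],[0,0,-4,0,0,6,0]]]';python3 - <<'E'
from h import *
f=cams.grab_frame("scene")[:,:,::-1];cv2.imwrite("pics/s2.png",cv2.resize(f[170:270,240:390],None,fx=5,fy=5,interpolation=cv2.INTER_CUBIC))
p=np.load("p.npy")
s=bot.state();print(s["tool_pos"].round(1),s["ee_rot"].round(3),s["joints"].round(2),(w(p,[[0,-190,26]])-s["tool_pos"]).round(1))
E
```

```text
time: 4.95
tool_pos: [542.6, -304.8, 99.7]
ee_rot: [2.135, 2.303, 0.001]
contact_force: [1.2, 0.1, -0.4]
gripper_width: -0.003
grasp_force: 0.0
time: 5.32
tool_pos: [541.2, -303.4, 57.2]
ee_rot: [-2.02, -2.402, 0.001]
contact_force: [-0.1, 0.4, 0.1]
gripper_width: -0.003
grasp_force: 0.0
[ 541.9 -303.7   58.6] [-2.021 -2.404  0.   ] [-0.51  0.26  0.04  1.35  0.    0.89] [[  0.8  -0.3 -32.6]]
```

View pics/s2.png

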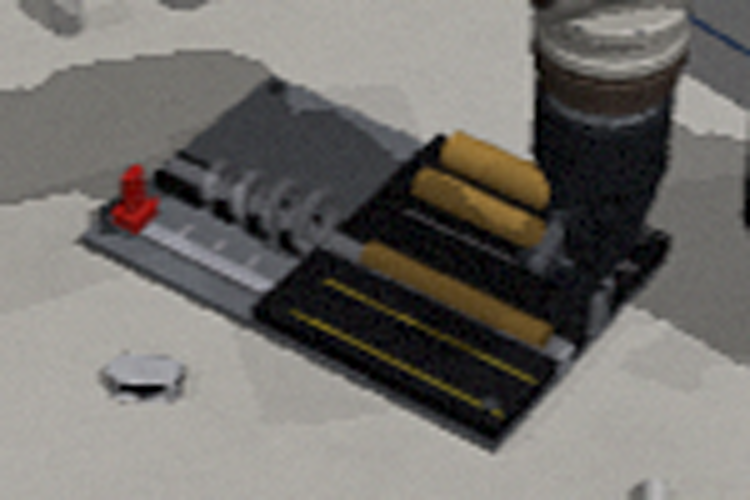

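The rod lies in the trough, from (365,250) to (548,335), in front of the gripper. Lower and push.

```bash
python3 -m inch '[[[0,0,-1.5,0,0,0,0],[0,0,-2.8,0,0,0,0],[0,0,-3.2,0,0,0,0],[-0.07,0.4,-3.2,0,0,0,0],[-0.14,0.8,-3.2,0,0,0,0],[-0.24,1.4,-3.2,0,0,0,0],[-0.35,2.0,-3.2,0,0,0,0],[-0.45,2.6,-3.2,0,0,0,0]]]'; python3 -m inch '[[[-0.1,0.6,0,0,0,0,0],[-0.21,1.2,0,0,0,0,0],[-0.32,1.8,0,0,0,0,0],[-0.42,2.4,0,0,0,0,0],[-0.53,3,0,0,0,0,0],[-0.63,3.6,0,0,0,0,0],[-0.74,4.2,0,0,0,0,0],[-0.81,4.6,0,0,0,0,0]]]';  python3 - <<'E'
from h import *
f=cams.grab_frame("scene")[:,:,::-1];cv2.imwrite("pics/s3.png",cv2.resize(f[170:270,240:390],None,fx=5,fy=5,interpolation=cv2.INTER_CUBIC))
p=np.load("p.npy");s=bot.state();d=s["tool_pos"]-[*p[:2],0];c,q=np.cos(p[2]),np.sin(p[2])
print("fixture",(c*d[0]+q*d[1]).round(1),(-q*d[0]+c*d[1]).round(1),s["contact_force"])
E
```

```text
time: 6.38
tool_pos: [538.2, -277.7, 27.5]
ee_rot: [2.019, 2.407, -0.0]
contact_force: [0.7, 0.1, 0.5]
gripper_width: 0.002
grasp_force: 0.3
time: 7.38
tool_pos: [530.0, -231.6, 27.3]
ee_rot: [2.019, 2.407, 0.0]
contact_force: [0.5, -0.5, 0.0]
gripper_width: -0.0
grasp_force: 0.3
fixture 0.0 -116.2 [-0.12141233 -0.49432155  0.09610402]
```

View pics/s3.png

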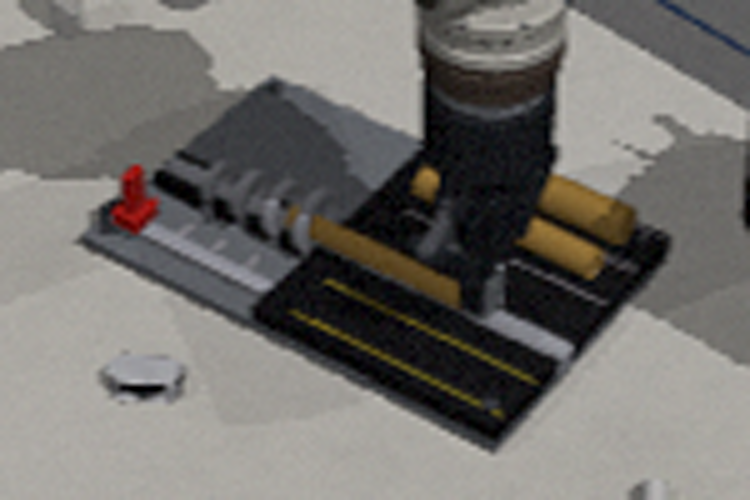

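The rod is entering the rings, with its front near ring 2 at (290,215). Keep pushing, slowing near the end.

```bash
python3 -m inch '[[[-0.1,0.6,0,0,0,0,0],[-0.21,1.2,0,0,0,0,0],[-0.32,1.8,0,0,0,0,0],[-0.42,2.4,0,0,0,0,0],[-0.53,3,0,0,0,0,0],[-0.63,3.6,0,0,0,0,0],[-0.7,4,0,0,0,0,0],[-0.77,4.4,0,0,0,0,0]]]'; python3 -m inch '[[[-0.03,0.15,0,0,0,0,0],[-0.05,0.3,0,0,0,0,0],[-0.07,0.4,0,0,0,0,0]]]'; python3 -m inch '[[[-0.03,0.15,0,0,0,0,0],[-0.05,0.3,0,0,0,0,0],[-0.05,0.3,0,0,0,0,0]]]'
```

```text
time: 8.43
tool_pos: [522.3, -187.8, 27.3]
ee_rot: [2.019, 2.407, -0.0]
contact_force: [-0.4, -0.8, 0.7]
gripper_width: 0.002
grasp_force: 0.3
time: 8.8
tool_pos: [521.7, -184.0, 27.3]
ee_rot: [2.019, 2.407, -0.0]
contact_force: [-0.1, -0.5, -0.4]
gripper_width: -0.004
grasp_force: 0.3
time: 9.18
tool_pos: [521.2, -180.9, 27.3]
ee_rot: [-2.019, -2.407, -0.0]
contact_force: [-0.1, 0.4, -0.1]
gripper_width: 0.005
grasp_force: 0.0
```

```bash
python3 -m inch '[[[-0.02,0.1,0,0,0,0,0],[-0.04,0.2,0,0,0,0,0]]]';python3 -m inch '[[[-0.02,0.1,0,0,0,0,0],[-0.04,0.2,0,0,0,0,0]]]';  python3 -m inch '[[[-0.02,0.1,0,0,0,0,0],[-0.04,0.2,0,0,0,0,0]]]'
```

```text
time: 9.43
tool_pos: [520.8, -179.0, 27.3]
ee_rot: [2.019, 2.407, 0.0]
contact_force: [-0.5, -1.0, -0.7]
gripper_width: -0.002
grasp_force: 0.2
time: 9.68
tool_pos: [520.6, -177.5, 27.4]
ee_rot: [2.019, 2.406, -0.001]
contact_force: [1.5, -6.8, -0.8]
gripper_width: 0.005
grasp_force: 3.4
time: 9.93
tool_pos: [520.8, -177.3, 28.0]
ee_rot: [2.018, 2.402, -0.004]
contact_force: [3.1, -14.4, -0.5]
gripper_width: 0.001
grasp_force: 7.9
```

It stopped at about 15 N near ring 4, as expected. Back off, lift, and go over the pointer turned +90° (joint 6 stays mid-range).

```bash
python3 -m inch '[[[0.08,-0.5,0,0,0,0,0],[0.2,-1.2,0,0,0,0,0],[0.2,-1.2,2,0,0,0,0],[0.2,-1.2,5,0,0,6,0],[0,0,7.5,0,0,16,1],[-1,2,8.3,0,0,26,2],[-2,4.5,8.3,0,0,36,3],[-3.5,7,8.3,0,0,46,4]]]'; python3 -m inch '[[[-1,2,0,0,0,10,4],[-2,4,0,0,0,20,4],[-3,6,0,0,0,30,4],[-4,7.5,0,0,0,38,4],[-4.5,8.45,0,0,0,44,4],[-4.5,8.45,0,0,0,44,4],[-4.5,8.45,0,0,0,44,4]]]'; python3 - <<'E'
from h import *
for n in("scene","top"):
    f=cams.grab_frame(n)[:,:,::-1]
    if n=="scene": a=cv2.resize(f[170:250,240:360],None,fx=5,fy=5,interpolation=cv2.INTER_CUBIC)
    else: b=cv2.resize(rect(f,np.load("p.npy"),28,None),None,fx=600/792*.7,fy=600/792*.7)
a=a[:,:600];b=cv2.copyMakeBorder(b[:200],0,0,0,600-b.shape[1],cv2.BORDER_CONSTANT) if b.shape[1]<=600 else b
cv2.imwrite("pics/s4.png",np.vstack([a,b]))
p=np.load("p.npy");s=bot.state();d=s["tool_pos"]-[*p[:2],0];c,q=np.cos(p[2]),np.sin(p[2])
print("fixture",(c*d[0]+q*d[1]).round(1),(-q*d[0]+c*d[1]).round(1),s["tool_pos"].round(1),s["joints"].round(2))
E
```

```text
time: 10.92
tool_pos: [484.7, -104.4, 110.2]
ee_rot: [-0.91, -3.007, -0.001]
contact_force: [0.8, 0.6, 0.6]
gripper_width: 0.467
grasp_force: 0.0
time: 11.8
tool_pos: [440.2, -20.8, 110.3]
ee_rot: [0.271, -3.13, -0.0]
contact_force: [0.3, -0.6, 1.1]
gripper_width: 0.473
grasp_force: 0.0
fixture -52.1 106.6 [440.1 -20.9 110.2] [-0.05 -0.19 -0.32  1.44  0.   -0.22]
```

View pics/s4.png

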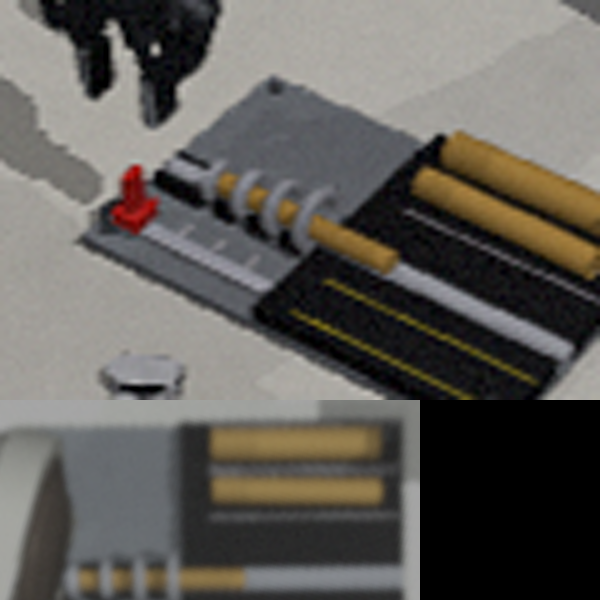

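The rod has gone through rings 1–3 and its front is at ring 4 (218,180). The fingers straddle the red tab (133,185). Lower and grip it.

```bash
python3 -m inch '[[[0,0,-2,0,0,0,4],[0,0,-4,0,0,0,4],[0,0,-5.5,0,0,0,4],[0,0,-6.3,0,0,0,4],[0,0,-6.8,0,0,0,4],[0,0,-6.8,0,0,0,4]]]'; python3 -m inch '[[[0,0,0,0,0,0,2],[0,0,0,0,0,0,1],[0,0,0,0,0,0,0.5],[0,0,0,0,0,0,0.5],[0,0,0,0,0,0,0.5],[0,0,0,0,0,0,0.5]]]' 20
```

```text
time: 12.65
tool_pos: [440.1, -20.5, 42.4]
ee_rot: [-0.274, 3.13, -0.0]
contact_force: [0.5, 0.8, -0.4]
gripper_width: 0.466
grasp_force: 0.0
time: 13.4
tool_pos: [440.3, -20.5, 42.7]
ee_rot: [-0.274, 3.129, 0.0]
contact_force: [-0.3, -0.5, 5.8]
gripper_width: 0.087
grasp_force: 23.3
```

```bash
python3 -m inch '[[[0.09,-0.5,0,0,0,0,0.5],[0.17,-1,0,0,0,0,0.5],[0.26,-1.5,0,0,0,0,0.5],[0.35,-2,0,0,0,0,0.5],[0.41,-2.35,0,0,0,0,0.5],[0.41,-2.35,0,0,0,0,0.5],[0.41,-2.35,0,0,0,0,0.5]]]'; python3 -m inch '[[[0,0,0,0,0,0,2],[0,0,0,0,0,0,3],[0,0,0,0,0,0,4],[0,0,2,0,0,0,4],[0,0,5,0,0,0,4],[0,0,7,0,0,0,4],[0,0,7,0,0,0,4]]]'; python3 - <<'E'
from h import *
p=np.load("p.npy");s=bot.state();d=s["tool_pos"]-[*p[:2],0];c,q=np.cos(p[2]),np.sin(p[2])
print("fixture",(c*d[0]+q*d[1]).round(1),(-q*d[0]+c*d[1]).round(1),s["tool_pos"].round(1))
print((w(p,[[0,-34,27]])-s["tool_pos"]).round(1))
E
```

```text
time: 14.28
tool_pos: [444.7, -44.4, 42.8]
ee_rot: [-0.274, 3.128, -0.001]
contact_force: [2.7, -1.5, 4.3]
gripper_width: 0.089
grasp_force: 23.2
time: 15.15
tool_pos: [444.8, -44.1, 113.4]
ee_rot: [-0.274, 3.127, -0.001]
contact_force: [0.8, 0.3, -0.9]
gripper_width: 0.468
grasp_force: 0.0
fixture -51.5 82.9 [444.8 -44.1 113.4]
[[  70.9 -106.2  -86.4]]
```

```bash
python3 -m inch '[[[1,-1.5,0,0,0,-10.5,4],[2,-3,0,0,0,-21,4],[3,-4.5,0,0,0,-31.5,4],[4,-6,0,0,0,-42,4],[5,-7.5,0,0,0,-52.5,4],[6,-9,0,0,0,-63,4],[6.7,-10,0,0,0,-73.5,4],[7.1,-10.6,0,0,0,-84,4]]]'; python3 -m inch '[[[0,0,-1,0,0,-6,4],[0,0,-2,0,0,-6,4],[0,0,-2,0,0,-6,4]]]'; python3 - <<'E'
from h import *
p=np.load("p.npy")
f=cams.grab_frame("scene")[:,:,::-1];a=cv2.resize(f[175:235,250:350],None,fx=6,fy=6,interpolation=cv2.INTER_CUBIC)
g=cams.grab_frame("top")[:,:,::-1];b=rect(g,p,33,None,-80,50,-110,140)
hsv=cv2.cvtColor(b,cv2.COLOR_BGR2HSV);m=((hsv[...,0]<6)|(hsv[...,0]>172))&(hsv[...,1]>120)&(hsv[...,2]>60)
yx=np.argwhere(m);print("red y range",140-yx[:,1].max()/2.4,140-yx[:,1].min()/2.4,"x",50-yx[:,0].max()/2.4,50-yx[:,0].min()/2.4)
cv2.imwrite("pics/s5.png",np.vstack([a[:280],b[:,:600]]))
s=bot.state();d=s["tool_pos"]-[*p[:2],0];c,q=np.cos(p[2]),np.sin(p[2])
print("fixture",(c*d[0]+q*d[1]).round(1),(-q*d[0]+c*d[1]).round(1),s["tool_pos"].round(1),s["ee_rot"])
E
```

```text
time: 16.15
tool_pos: [514.8, -150.4, 110.6]
ee_rot: [-1.897, -2.502, 0.001]
contact_force: [-0.8, 0.4, -0.9]
gripper_width: 0.469
grasp_force: 0.0
time: 16.52
tool_pos: [514.2, -149.7, 90.6]
ee_rot: [-2.015, -2.407, 0.002]
contact_force: [-0.7, 0.2, 0.8]
gripper_width: 0.462
grasp_force: 0.0Traceback (most recent call last):
  File "<stdin>", line 6, in <module>
    return umr_maximum(a, axis, None, out, keepdims, initial, where)
ValueError: zero-size array to reduction operation maximum which has no identity
```

```bash
python3 - <<'E'
from h import *
p=np.load("p.npy")
def red(f,box):
    h=cv2.cvtColor(f,cv2.COLOR_BGR2HSV);m=((h[...,0]<6)|(h[...,0]>172))&(h[...,1]>120)&(h[...,2]>60)
    yx=np.argwhere(m[box[1]:box[3],box[0]:box[2]]);return (yx.mean(0)[::-1]+box[:2]).round(2) if len(yx) else None,len(yx)
print("before",red(cv2.imread("pics/scene0.png"),(250,190,300,235)))
f=cams.grab_frame("scene")[:,:,::-1];cv2.imwrite("pics/s5full.png",f);print("now",red(f,(250,190,320,245)))
for y in(107,82.9):print(y,proj(w(p,[[-50,y,42]]),"scene").round(2))
s=bot.state();d=s["tool_pos"]-[*p[:2],0];c,q=np.cos(p[2]),np.sin(p[2])
print("fixture",(c*d[0]+q*d[1]).round(1),(-q*d[0]+c*d[1]).round(1),s["tool_pos"].round(1))
print("top before",red(cv2.imread("pics/top0.png"),(250,240,290,270)),[proj(w(p,[[-50,y,42]])).round(2) for y in(100,112)])
E
```

```text
before (array([266.4 , 210.42]), 73)
now (array([272.89, 212.97]), 79)
107 [[267.13 207.86]]
82.9 [[273.12 210.87]]
fixture -0.6 -33.5 [ 515.1 -150.    92.4]
top before (array([268.55, 255.65]), 40) [array([[269.95, 253.75]]), array([[266.08, 254.97]])]
```

The pointer moved 24–25 mm to y ≈ 82 (ring 4's middle), and three estimates agree within 1 mm. Now grip the rod's free end.

```bash
python3 -m inch '[[[0,0,-2,0,0,0,4],[0,0,-4,0,0,0,4],[0,0,-5.5,0,0,0,4],[0,0,-6.2,0,0,0,4],[0,0,-6.5,0,0,0,4],[0,0,-6.5,0,0,0,4]]]'; python3 -m inch '[[[0,0,0,0,0,0,2.5],[0,0,0,0,0,0,2],[0,0,0,0,0,0,1.6],[0,0,0,0,0,0,1.3],[0,0,0,0,0,0,1.3],[0,0,0,0,0,0,1.3]]]' 20
```

```text
time: 17.42
tool_pos: [515.3, -150.1, 27.7]
ee_rot: [2.019, 2.407, 0.0]
contact_force: [-0.7, -0.3, -0.8]
gripper_width: 0.467
grasp_force: 0.0
time: 18.18
tool_pos: [515.3, -150.1, 27.6]
ee_rot: [2.019, 2.406, 0.0]
contact_force: [-0.3, 0.4, 4.3]
gripper_width: 0.174
grasp_force: 20.2
```

```bash
python3 -m inch '[[[0.07,-0.4,0,0,0,0,1.3],[0.18,-1,0,0,0,0,1.3],[0.28,-1.6,0,0,0,0,1.3],[0.39,-2.2,0,0,0,0,1.3],[0.49,-2.8,0,0,0,0,1.3],[0.6,-3.4,0,0,0,0,1.3],[0.7,-4,0,0,0,0,1.3],[0.81,-4.6,0,0,0,0,1.3]]]'; python3 -m inch '[[[0.1,-0.6,0,0,0,0,1.3],[0.21,-1.2,0,0,0,0,1.3],[0.32,-1.8,0,0,0,0,1.3],[0.42,-2.4,0,0,0,0,1.3],[0.53,-3,0,0,0,0,1.3],[0.63,-3.6,0,0,0,0,1.3],[0.74,-4.2,0,0,0,0,1.3],[0.85,-4.8,0,0,0,0,1.3]]]'
```

```text
time: 19.18
tool_pos: [523.8, -195.9, 27.6]
ee_rot: [2.018, 2.407, 0.002]
contact_force: [2.1, 4.6, 5.5]
gripper_width: 0.176
grasp_force: 20.3
time: 20.18
tool_pos: [532.6, -243.8, 27.8]
ee_rot: [2.018, 2.407, 0.003]
contact_force: [3.7, 5.0, 6.2]
gripper_width: 0.174
grasp_force: 20.3
```

Release gently, lift, and move well clear for a look.

```bash
python3 -m inch '[[[0,0,0,0,0,0,1.6],[0,0,0,0,0,0,2],[0,0,0,0,0,0,3],[0,0,0,0,0,0,4],[0,0,0,0,0,0,4],[0,0,3,0,0,0,4],[0,0,7,0,0,0,4],[0,0,12,0,0,0,4]]]'; python3 -m inch '[[[-3,-4,2,0,0,0,4],[-7,-9,4,0,0,0,4],[-12,-14,6,0,0,0,4],[-17,-18,6,0,0,0,4],[-22,-20,6,0,0,0,4],[-26,-22,6,0,0,0,4],[-26,-22,6,0,0,0,4],[-26,-22,6,0,0,0,4]]]'; python3 - <<'E'
from h import *
p=np.load("p.npy");g=cams.grab_frame("top")[:,:,::-1];b=rect(g,p,28,"pics/fin.png")
hsv=cv2.cvtColor(b,cv2.COLOR_BGR2HSV);m=((hsv[...,0]<6)|(hsv[...,0]>172))&(hsv[...,1]>120)&(hsv[...,2]>60)
yx=np.argwhere(m)
if len(yx):print("red y range",140-yx[:,1].max()/2.4,140-yx[:,1].min()/2.4)
E
```

```text
time: 21.18
tool_pos: [531.1, -243.7, 147.7]
ee_rot: [-2.018, -2.406, 0.001]
contact_force: [1.2, -0.9, 0.3]
gripper_width: 0.468
grasp_force: 0.0
time: 22.18
tool_pos: [271.7, -464.0, 207.3]
ee_rot: [2.02, 2.406, 0.0]
contact_force: [0.3, 1.0, 0.1]
gripper_width: 0.47
grasp_force: 0.0
red y range 72.91666666666666 89.58333333333333
```

View pics/fin.png

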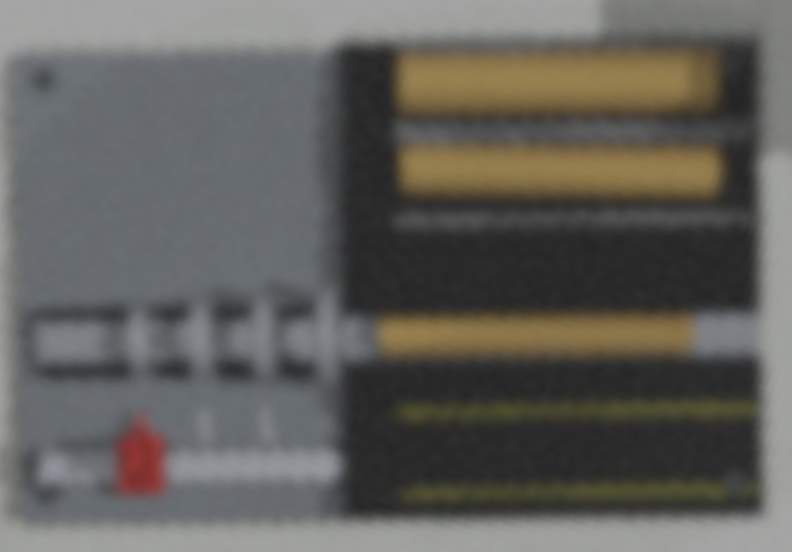

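The final view shows the rod in the trough at columns 378–692, clear of ring 1 at 330. The beak at (140,420) is level with ring 4 at 138, and the spares have not moved. I hand in.

```bash
python3 -c "
from cell import bot
print(bot.job_done())"
```

```text
the job is handed in; nothing more can be done
None
```

The job is handed in: ring 4 stopped the 16 mm rod, the red pointer now stands opposite ring 4, and the rod lies in the trough clear of all the rings; it took about 22 s of the 69 s allowed.

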